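# Clear the gate's swing and hold the parts-cage gate ajar past its bent keeper

### The job

Two screw tubes stand where the gate of the parts cage swings: first put the blue-capped one in the blue bin and the orange-capped one in the orange bin. Then unfasten the gate: its brass barrel bolt sags behind the bent-up lip of the keeper, so lift the bolt by its red knob, draw it fully back over the lip towards the hinges without forcing it against the keeper, and pull the gate open about 30 degrees. Finish while still holding the gate there steadily in the gripper, with the bolt drawn, because its spring would shut it; leave the green-capped tube, the tape roll and the small bottle beside the cage where they are.

Things in the scene. Friction and masses are not known exactly. Their poses are not given: they have to be found in the camera images.
- tube_blue_mid (a point): Centre (35 mm above its underside) of a loose pale screw tube with a blue cap, standing upright on the bench: 25 mm diameter, 70 mm tall, cap the top 18 mm, about 45 g. z axis up along the tube.
- tube_orange_mid (a point): The same kind of tube with an orange cap; centre, 35 mm above its underside.
- tube_green_mid (a point): A third such tube with a green cap, to be left alone; centre, 35 mm above its underside.
- bin_blue: Blue open-topped bin fixed to the bench, 120 x 120 mm, 50 mm high, walls and floor 4 mm; origin at the centre of its underside, z up, x and y along its sides.
- bin_orange: Orange bin, same size and origin as the blue one.
- cage: Grey wire parts cage fixed to the bench, 320 mm wide, 200 deep, 180 tall. Origin on the bench, mid-width, in the front plane of the shut gate; x axis level into the cage (away from the robot), y level along the gate towards its hinge, z up. Its blue-framed gate, 260 mm wide and 178 tall, fills the front between two posts; free edge at y = -130 mm.
- gate: The blue-framed gate, with the bolt on its front. Origin on its vertical hinge line at bench height: cage frame (0, 130, 0) mm. Axes as the cage's when shut; y axis from the free edge to the hinge.
- gate_edge (a point): Top front corner of the gate's free edge, 260 mm from the hinge line, 178 mm above the bench; moves with the gate. When shut, its axes are those of the cage.
- knob (a point): Centre of the bolt's red knob: upright cylinder, 20 mm diameter, 40 tall, on a thinner stem, 52 mm in front of the gate. Bolt thrown and sagging, gate shut: cage frame (-52, -80, 187) mm, so its top is 207 mm up, above the gate. Beside it nothing within 60 mm rises over 181 mm. Moves with bolt and gate; axes as the cage's when the gate is shut.
- bolt: The brass barrel bolt with its red knob. When thrown and sagging its frame is the gate's (origin on the hinge line). Rod 12 mm diameter along y, axis at x -16, z 145 mm, end at y -295 mm (35 mm past the gate's edge). A heel under the rod, 5 to 13 mm from that end, hangs 17 mm below the axis, behind the keeper's lip.
- bolt_draw (a joint): How far the bolt is drawn back towards the hinge, m: 0 fully thrown, 0.05 fully back. At about 0.010 the heel meets the lip unless it is lifted; past 0.022 the heel is wholly past the lip; from 0.035 the rod is clear of the keeper and the gate is free. Stays where it is left; friction about 1.5 N.
- bolt_lift (a joint): How far the bolt is lifted in its worn guides, m: 0 sagging, 0.018 highest. The heel clears the lip above 0.010. Falls back by weight and a soft spring (about 3 N to lift). Lifting alone does not free it from the cheek.
- gate_angle (a joint): Gate angle, rad: 0 shut, grows as it swings out towards the robot (clockwise seen from above) about the hinge line, up to 1.3. A spring shuts it: about 0.2 N m when shut, 0.6 N m at 0.52 rad (30 degrees).
- tape_roll: Yellow tape roll, 84 mm diameter, 20 mm tall, lying flat; leave alone. Origin: centre of its underside.
- cleaner: Small bottle, 44 mm diameter, 120 mm tall; leave alone. Origin: centre of its underside.
- keeper: Bent steel keeper on the fixed post; origin and axes the same as the cage's. A cradle open at the top round the bolt's end: bent-up lip under the rod (y -138 to -142 mm, top at z 138 mm), front cheek (x -26 to -30, y -146 to -168, top at z 168 mm).
Things that resemble listed ones, but are neither listed nor needed, are in the scene too. What is shaped like the part that bears tube_blue_mid but pink is not meant.

How it is judged:
By the outcome, as a careful person would: the job done as asked, in the order asked, and still so for the second after the job is handed in, while the arm keeps its last pose, push and grip.
It also fails if it takes over 72 s, if anything falls off the work surface, if the arm or the gripper's body presses on something with over 40 N, if the wrist force passes 120 N, or if a joint passes its speed limit or range.

### The arm

A 6-joint arm with a two-finger parallel gripper is mounted at the origin on the work surface. World frame = base frame: x ahead of the robot, y to its left, z up, the work surface at z = 0. Lengths are in m, angles in rad, forces in N, time in s.
With the tool pointing down it reaches from about 0.325 to 0.875 m from the base axis. Payload 4.4 kg.
Tool frame: the origin (TCP) lies midway between the tips of the shut fingers; the grasp point (between the pads) lies 19 mm behind it (bot.grasp_offset is the distance from the TCP to the grasp point, in m); y points along the fingers, z is the direction in which the jaws open and shut, and the axes are right-handed (so a half turn about y gives the same grasp; the last joint's range is limited). The gripper opens to 85 mm and grips with 20 to 120 N. Pads are 22 mm wide; open, the fingers measure 114 mm over their backs; the gripper's body (76 mm by 85 mm) begins 54 mm behind the grasp point. The pads swing forward as they close: fully open they stand 13 mm farther back than shut.
Start: joints at [0.972, 0.207, 1.542, -0, 1.393, -0.15], TCP at [0.249, 0.518, 0.231] pointing down, gripper open.
Joint ranges: [-2.73, 2.73], [-0.86, 2.22], [0.23, 2.46], [-1.11, 4.25], [0.08, 2.63], [-2.82, 2.82]. Speed limits (rad/s): [2.79, 2.79, 3.14, 3.14, 3.14, 3.14].

### API

Orientations are given as a unit quaternion [w, x, y, z].
In Python, from station import bot, capture gives the robot as it stands. The module is installed in compiled form; this text tells all that it offers.
- The arm moves only by the tool jog_arm, never from a script. Its arguments are lists of equal length, an entry for each row: "hand": the closure, from -1 (fully open) to 1 (shut), so that 0 is half open; "translation": the shift along the tool's x, y, z in cm, a list of three; "rot": the turn, a rotation vector about the tool's x, y, z in degrees, a list of three. A call has 1 to 12 rows; each row shifts and turns the pose as measured when the row begins, along the tool's axes as they then stand; what a row does not reach is not made up. A row lasts 1/12 s, in which the tool goes at most 41.7 mm and 7.16 degrees, less where a joint would pass 70% of its speed; a pose out of reach is approached as far as the arm can. A call with a gripper value outside its range is refused whole. The fingers move at their own pace and stop on an object; "newtons" is the grip in N (left out, the last holds). Time passes only in rows, so rows that do not move let the fingers close. It gives the time, the measured TCP pose, the force and the opening at its end, in the units of the state.
- bot.get_obs(): the state, without advancing time (a new reading comes with each control period).
- capture(name): name is "scene" or "top"; returns a dict with "img" (384x512x3 uint8, red, green, blue), "vertical_fov" (degrees; the focal length in pixels is half the picture's height over the tangent of half this angle, whatever the lens; pixels are square), "cx", "cy" (the principal point, pixels), "eye" and "attitude" of the camera in the world. Camera axes: x right, y down, z forward; pixel columns grow to the right and rows downward; lengths in m; the calibration is good to about 2 mm. A picture is of the moment at which its call begins. There is no depth.
- bot.job_done(): hands the job in, once; it reports no verdict.
The state is a dict: "t": time; "qpos": joint angles; "joint_velocities": joint speeds; "joint_torque": joint torques, N m; "tcp_pos": TCP position; "orientation": TCP orientation; "ft_force": force on the tool from outside, world axes, zero at the start; "ft_torque": the same for the moment, N m; "width": opening from 0.0 (shut) to 1.0 (fully open).
Only numpy, scipy, OpenCV 4.12 (cv2) and the standard library are available. Lean on these libraries where they do the work, as an engineer would, in place of code of your own. Each camera call takes 0.05 s, during which the arm holds its last target.

## Working session

There is one attempt and no reset: what is moved stays moved. The work goes in short steps, Python scripts to look and compute and a tool call to move; the robot and the scene stay as the last step left them, time stands still between calls to the robot, and variables do not carry over. Pictures are saved under pics/ and viewed, and the job is handed in when it is done.

Besides the shell and the picture viewer there is one more tool, called after ">>>" by a JSON object that holds its "method" and its "body". jog_arm: Moves the arm, as the interface text tells. Its arguments: {"type":"object","properties":{"hand":{"type":"array"},"translation":{"type":"array"},"rot":{"type":"array"},"newtons":{"type":"number"}},"required":["hand","translation","rot"]}

```bash
mkdir -p pics; ls
python3 - <<'E'
from station import bot, capture
import cv2, json
o=bot.get_obs()
for k,v in o.items(): print(k,v)
print(bot.grasp_offset)
for n in ("scene","top"):
    c=capture(n); cv2.imwrite(f"pics/{n}0.png",c["img"][:,:,::-1])
    print(n,{k:v for k,v in c.items() if k!="img"})
    import pickle; pickle.dump(c,open(f"{n}0.pkl","wb"))
E
```

```text
pics
t 0.0
qpos [ 9.71512028e-01  2.07456056e-01  1.54297253e+00 -1.07452182e-05
  1.39351188e+00 -1.50455980e-01]
joint_velocities [ 0.00035331  0.00175223  0.00062077  0.00131988 -0.00035362  0.0005566 ]
joint_torque [ 9.09608900e-06 -3.83025384e+01 -2.91594833e+01 -1.39920826e-04
  1.03271482e-02  6.21291946e-06]
tcp_pos [0.24904939 0.5174111  0.2300965 ]
orientation [-0.6886017   0.6901493  -0.15765587  0.15705496]
ft_force [-0.76172208  0.48913286 -0.1046255 ]
ft_torque [-0.00248617  0.04258523  0.01728427]
width 1.0028159383328525
0.0187
scene {'vertical_fov': 46.487809096024236, 'cx': 255.95096135488882, 'cy': 192.92940538755028, 'eye': array([1.03984833, 0.25378188, 1.07354424]), 'attitude': array([-0.12708766,  0.4795435 ,  0.83811826, -0.22681391])}
top {'vertical_fov': 42.29054214319572, 'cx': 255.4241596640341, 'cy': 187.1056172550261, 'eye': array([ 0.2761426 , -0.03167037,  1.54660729]), 'attitude': array([ 0.070454  , -0.68990248,  0.71689104, -0.07168015])}
```

View pics/scene0.png

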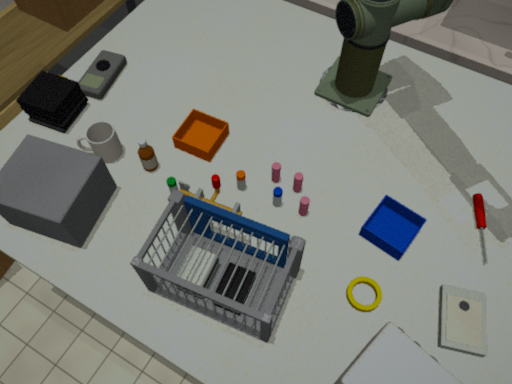

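View pics/top0.png

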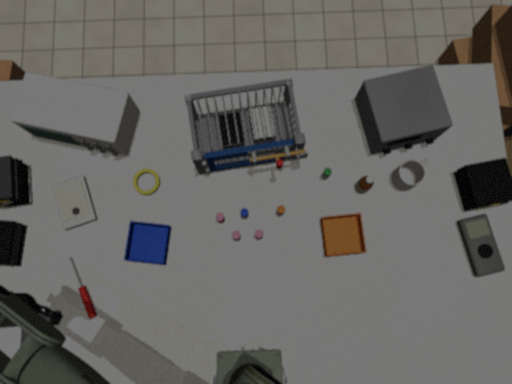

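```bash
cat > h.py <<'E'
import numpy as np, cv2, pickle
from scipy.spatial.transform import Rotation as R
def rot(q): return R.from_quat([q[1],q[2],q[3],q[0]]).as_matrix()
def foc(c): return 384/2/np.tan(np.radians(c["vertical_fov"])/2)
def ray(c,u,v):
    d=np.array([(u-c["cx"])/foc(c),(v-c["cy"])/foc(c),1.]); return rot(c["attitude"])@d
def plane(c,u,v,z):
    d=ray(c,u,v); e=c["eye"]; return e+d*(z-e[2])/d[2]
def proj(c,p):
    q=rot(c["attitude"]).T@(np.asarray(p)-c["eye"]); return np.array([c["cx"]+foc(c)*q[0]/q[2],c["cy"]+foc(c)*q[1]/q[2]])
def tri(c1,p1,c2,p2):
    A=[];b=[]
    for c,p in((c1,p1),(c2,p2)):
        d=ray(c,*p); d/=np.linalg.norm(d); M=np.eye(3)-np.outer(d,d); A.append(M); b.append(M@c["eye"])
    A=np.vstack(A);b=np.hstack(b); x=np.linalg.lstsq(A,b,rcond=None)[0]; return x,np.linalg.norm(A@x-b)
def load(n): return pickle.load(open(n+".pkl","rb"))
def blobs(c,lo,hi,amin=8):
    hsv=cv2.cvtColor(c["img"],cv2.COLOR_RGB2HSV)
    m=cv2.inRange(hsv,np.array(lo),np.array(hi))
    n,l,s,ce=cv2.connectedComponentsWithStats(m)
    return [(ce[i].round(1).tolist(),s[i].tolist()) for i in range(1,n) if s[i,4]>=amin]
def grab(n,tag):
    from station import capture
    c=capture(n); pickle.dump(c,open(f"{n}{tag}.pkl","wb")); return c
def crop(c,x0,y0,x1,y1,k,name):
    cv2.imwrite(name,cv2.resize(c["img"][y0:y1,x0:x1,::-1],None,fx=k,fy=k,interpolation=cv2.INTER_CUBIC))
E
python3 - <<'E'
from h import *
s,t=load("scene0"),load("top0")
print(proj(s,[0,0,0]),proj(t,[0,0,0]),proj(t,[.249,.517,.23]))
for nm,lo,hi in (("blue",(105,150,50),(125,255,255)),("orange",(5,150,80),(18,255,255)),("green",(50,120,40),(85,255,255)),("red",(0,180,80),(4,255,255)),("red2",(174,180,80),(180,255,255)),("yellow",(22,150,100),(32,255,255)),("pink",(160,60,100),(176,179,255))):
    for c,n in((s,"s"),(t,"t")): print(nm,n,blobs(c,lo,hi))
crop(s,130,120,330,340,3,"pics/s_crop0.png"); crop(t,170,70,350,250,3.3,"pics/t_crop0.png")
E
```

```text
[353.38010353  85.06999324] [249.35500679 384.60570094] [ 44.52477585 307.42464778]
blue s [([277.4, 191.8], [274, 187, 8, 10, 68]), ([391.9, 226.9], [360, 195, 66, 65, 2312]), ([231.4, 221.0], [183, 196, 106, 54, 1423]), ([208.3, 233.4], [204, 229, 9, 9, 50]), ([219.1, 237.6], [215, 233, 10, 9, 40]), ([229.4, 242.0], [225, 238, 9, 9, 45]), ([238.9, 245.9], [235, 241, 9, 10, 51]), ([250.6, 250.0], [246, 246, 10, 9, 44]), ([282.5, 258.0], [278, 248, 9, 19, 64]), ([260.4, 254.4], [256, 250, 9, 10, 51]), ([271.7, 258.7], [267, 254, 10, 10, 50])]
blue t [([245.0, 148.9], [205, 140, 88, 19, 387]), ([222.8, 165.9], [221, 164, 5, 4, 12]), ([228.2, 164.9], [227, 164, 4, 3, 8]), ([244.0, 212.5], [242, 210, 5, 6, 30]), ([148.4, 242.7], [126, 222, 43, 42, 1376])]
orange s [([200.7, 134.7], [173, 109, 56, 53, 1840]), ([144.3, 151.7], [138, 147, 14, 10, 76]), ([240.5, 175.1], [237, 171, 8, 10, 69])]
orange t [([280.5, 209.6], [278, 207, 6, 7, 33]), ([341.6, 235.2], [322, 214, 43, 42, 1317])]
green s [([171.1, 181.6], [167, 177, 9, 10, 69])]
green t [([326.9, 171.9], [324, 169, 6, 7, 27])]
red s [([215.4, 180.8], [212, 175, 8, 14, 79]), ([479.5, 211.1], [474, 194, 12, 35, 273])]
red t [([279.1, 162.3], [277, 160, 5, 6, 23]), ([84.3, 294.8], [80, 287, 10, 16, 82]), ([91.3, 314.5], [89, 313, 6, 4, 16])]
red2 s []
red2 t []
yellow s [([186.5, 192.3], [180, 189, 14, 7, 24]), ([215.4, 202.1], [203, 195, 28, 15, 54]), ([363.9, 293.4], [347, 277, 35, 35, 450])]
yellow t [([140.5, 176.1], [134, 170, 20, 20, 47]), ([151.9, 186.6], [140, 175, 19, 19, 40])]
pink s [([276.0, 166.1], [272, 162, 9, 8, 56]), ([298.5, 176.4], [295, 173, 8, 8, 56]), ([304.5, 200.4], [300, 196, 10, 9, 65])]
pink t [([219.4, 216.5], [217, 214, 6, 6, 34]), ([258.5, 233.3], [256, 230, 6, 7, 35]), ([235.9, 234.8], [233, 232, 7, 7, 36])]
```

View pics/s_crop0.png

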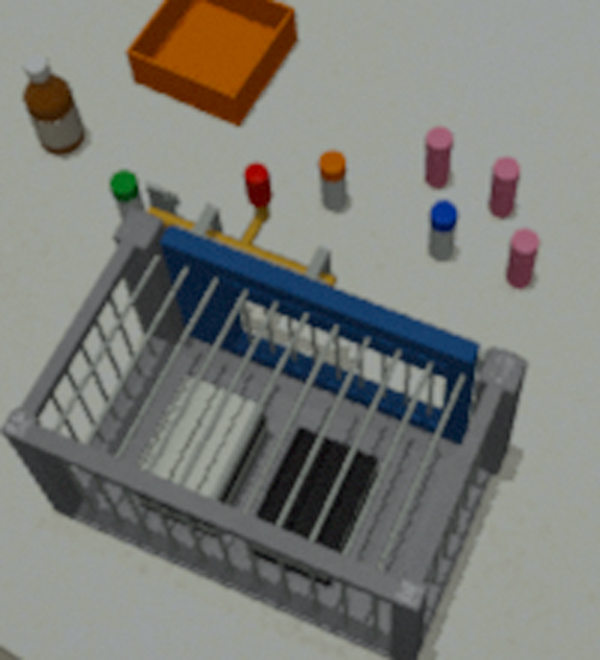

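View pics/t_crop0.png

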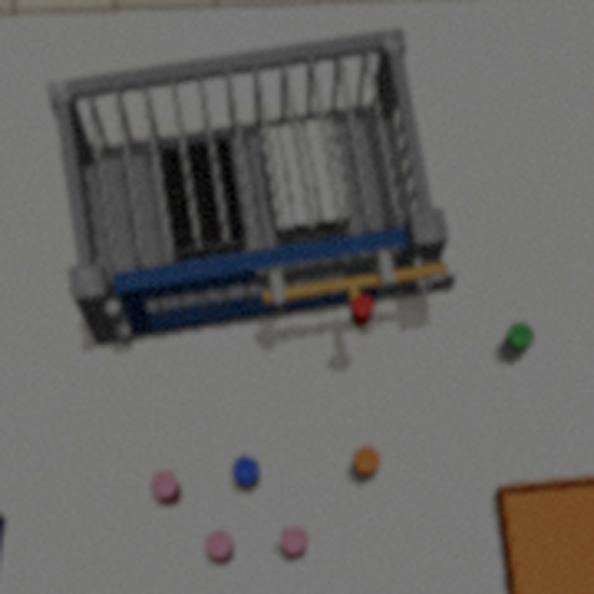

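Run:
```python
from h import *
s,t=load("scene0"),load("top0")
for n,a,b in (("blue",(277.4,191.8),(244,212.5)),("orange",(240.5,175.1),(280.5,209.6)),("green",(171.1,181.6),(326.9,171.9)),("knob",(215.4,180.8),(279.1,162.3)),("p1",(304.5,200.4),(219.4,216.5)),("p2",(276,166.1),(258.5,233.3)),("p3",(298.5,176.4),(235.9,234.8)),("binblue",(391.9,226.9),(148.4,242.7)),("binor",(200.7,134.7),(341.6,235.2))):
    x,r=tri(s,a,t,b); print(n,x.round(4),round(r,4), "top@z.065",plane(t,*b,.067).round(4),"sc",plane(s,*a,.061).round(4))
# bins quads
for c,n in((s,"s"),(t,"t")):
  hsv=cv2.cvtColor(c["img"],cv2.COLOR_RGB2HSV)
  for nm,lo,hi in (("blue",(105,150,50),(125,255,255)),("orange",(5,150,80),(18,255,255))):
    m=cv2.inRange(hsv,np.array(lo),np.array(hi)); cs,_=cv2.findContours(m,0,2)
    k=max(cs,key=cv2.contourArea)
    if n=="t" or nm=="orange" or 1:
      bx=cv2.boxPoints(cv2.minAreaRect(k)); print(n,nm,bx.round(1).tolist(),[plane(c,*p,.05).round(3).tolist() for p in bx])
# gate top blue strip in top
```

```text
blue [ 0.5028 -0.0026  0.058 ] 0.0 top@z.065 [ 0.5014 -0.0027  0.067 ] sc [ 0.5043 -0.0019  0.061 ]
orange [ 0.5074 -0.1135  0.058 ] 0.0001 top@z.065 [ 0.506  -0.1129  0.067 ] sc [ 0.509  -0.1125  0.061 ]
green [ 0.619  -0.2619  0.0592] 0.0003 top@z.065 [ 0.6171 -0.2605  0.067 ] sc [ 0.6198 -0.2612  0.061 ]
knob [ 0.6208 -0.1079  0.192 ] 0.0012 top@z.065 [ 0.653  -0.1157  0.067 ] sc [ 0.5581 -0.1608  0.061 ]
p1 [0.4927 0.0718 0.0634] 0.0001 top@z.065 [0.4921 0.0716 0.067 ] sc [0.4914 0.0713 0.061 ]
p2 [ 0.4374 -0.0438  0.0637] 0.0002 top@z.065 [ 0.437  -0.0439  0.067 ] sc [ 0.4357 -0.0445  0.061 ]
p3 [0.4355 0.024  0.0632] 0.0002 top@z.065 [0.4352 0.0237 0.067 ] sc [0.4341 0.0236 0.061 ]
binblue [0.4258 0.2955 0.0217] 0.0018 top@z.065 [0.4216 0.2846 0.067 ] sc [0.4484 0.2951 0.061 ]
binor [ 0.427  -0.3004  0.0214] 0.0018 top@z.065 [ 0.4219 -0.2913  0.067 ] sc [ 0.4505 -0.2808  0.061 ]
s blue [[357.79998779296875, 233.1999969482422], [385.1000061035156, 192.39999389648438], [425.70001220703125, 219.5], [398.5, 260.29998779296875]] [[0.502, 0.228, 0.05], [0.356, 0.242, 0.05], [0.379, 0.362, 0.05], [0.518, 0.343, 0.05]]
s orange [[169.39999389648438, 144.10000610351562], [186.8000030517578, 104.5999984741211], [231.8000030517578, 124.4000015258789], [214.39999389648438, 163.89999389648438]] [[0.516, -0.344, 0.05], [0.372, -0.386, 0.05], [0.367, -0.23, 0.05], [0.508, -0.198, 0.05]]
t blue [[125.9000015258789, 259.0], [131.1999969482422, 220.89999389648438], [169.10000610351562, 226.10000610351562], [163.8000030517578, 264.29998779296875]] [[0.377, 0.355, 0.05], [0.492, 0.341, 0.05], [0.471, 0.226, 0.05], [0.357, 0.242, 0.05]]
t orange [[321.3999938964844, 218.10000610351562], [359.3999938964844, 213.3000030517578], [364.20001220703125, 251.1999969482422], [326.1000061035156, 256.0]] [[0.478, -0.237, 0.05], [0.488, -0.353, 0.05], [0.373, -0.358, 0.05], [0.363, -0.243, 0.05]]
```

Run:
```python
from h import *
s,t=load("scene0"),load("top0")
crop(t,185,125,310,200,6.4,"pics/t_gate.png"); crop(s,160,165,310,270,5.3,"pics/s_gate.png")
a,b=plane(t,196.7,154.8,.18),plane(t,299.7,137.3,.18); print(a,b,np.linalg.norm(a-b))
hsv=cv2.cvtColor(t["img"],cv2.COLOR_RGB2HSV)
m=cv2.inRange(hsv,np.array((105,150,50)),np.array((125,255,255)))
cs,_=cv2.findContours(m,0,2)
for k in sorted(cs,key=cv2.contourArea)[-3:]:
    print(cv2.contourArea(k),cv2.minAreaRect(k))
```

```text
[0.65528558 0.12413124 0.18      ] [ 0.69576845 -0.1718725   0.18      ] 0.2987592259973657
20.0 ((244.0, 212.5), (5.0, 4.0), 90.0)
295.5 ((248.4188995361328, 148.01351928710938), (6.411561012268066, 88.61105346679688), 80.53767395019531)
1300.0 ((147.4769287109375, 242.56622314453125), (38.29903030395508, 38.519142150878906), 7.907163143157959)
```

View pics/t_gate.png

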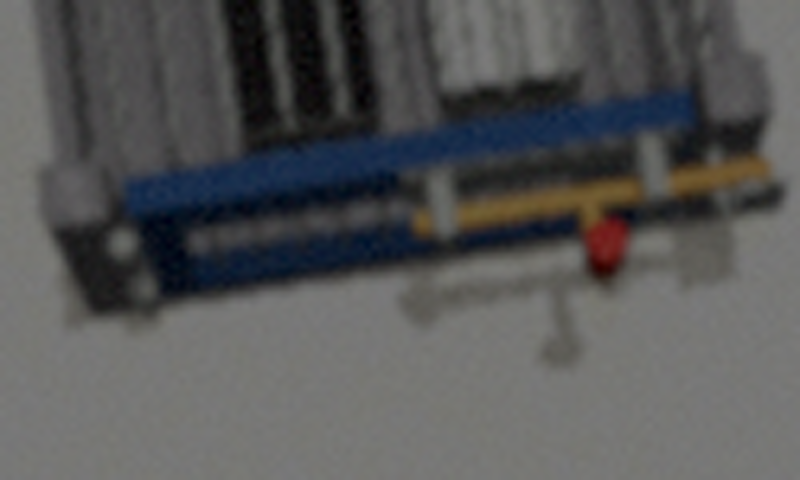

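View pics/s_gate.png

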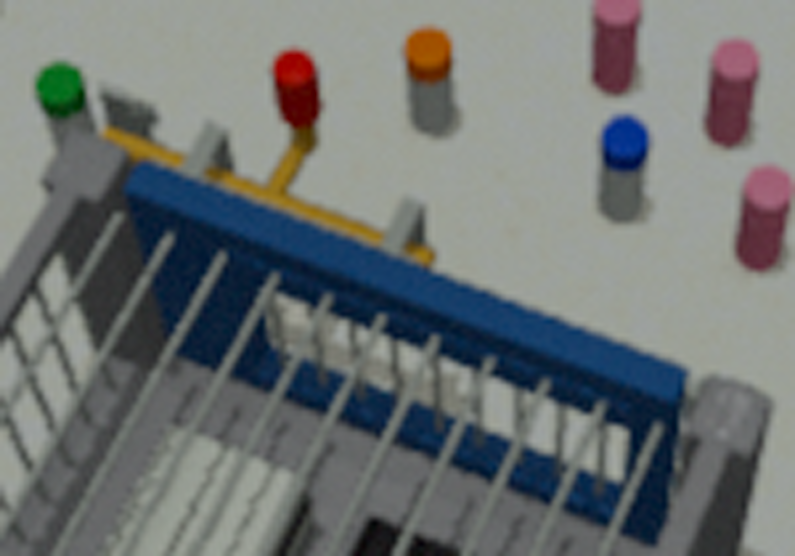

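Run:
```python
from h import *
s,t=load("scene0"),load("top0")
for c,p,q in((t,(205.3,158.6),(293.6,144.1)),(s,(289.8,234.4),(185.5,195.8))):
    a,b=plane(c,*p,.178),plane(c,*q,.178); d=(a-b)[:2]; print(a,b,np.linalg.norm(d),"yaw",np.degrees(np.arctan2(-d[0],d[1])),"mid",(a+b)/2)
    y=d/np.linalg.norm(d); x=np.array([y[1],-y[0]]); print("knob pred",((a+b)/2)[:2]-.052*x-.08*y)
print(tri(s,(289.8,234.4),t,(205.3,158.6)),tri(s,(185.5,195.8),t,(293.6,144.1)))
# knob top in both
for c in (s,t):
    print(blobs(c,(0,150,60),(6,255,255))[:2])
```

```text
[0.64369621 0.10004198 0.178     ] [ 0.6767966  -0.15348808  0.178     ] 0.25568169017856823 yaw 7.438352570739914 mid [ 0.6602464  -0.02672305  0.178     ]
knob pred [ 0.61904075 -0.11278172]
[0.64715579 0.10397358 0.178     ] [ 0.68285172 -0.15021702  0.178     ] 0.2566847510057805 yaw 7.993761748904508 mid [ 0.66500376 -0.02312172  0.178     ]
knob pred [ 0.62463425 -0.10957577]
(array([0.64490486, 0.10178999, 0.17188527]), np.float64(0.0017506805037603654)) (array([ 0.67935441, -0.15423434,  0.16918674]), np.float64(6.104800170650962e-05))
[([215.6, 181.0], [212, 175, 8, 14, 86]), ([479.1, 210.5], [473, 194, 13, 35, 299])]
[([279.1, 162.6], [276, 159, 7, 8, 33]), ([86.6, 301.2], [79, 287, 16, 31, 181])]
```

```bash
cat >> h.py <<'E'
def tell(target,yaw=None):
    """how far to go: target TCP pos (m), yaw deg of tool z axis in world"""
    from station import bot
    o=bot.get_obs(); M=rot(o["orientation"]); d=M.T@(np.array(target)-o["tcp_pos"])*100
    zy=np.degrees(np.arctan2(M[1,2],M[0,2]))
    print("t",round(o["t"],2),"tcp",o["tcp_pos"].round(4),"zyaw",zy.round(2),"tilt",(M[:,1]).round(3),"delta_tool_cm",d.round(2),"F",o["ft_force"].round(2),"w",round(o["width"],3),"q",o["qpos"].round(2))
    if yaw is not None:
        # desired frame
        a=np.radians(yaw); z=np.array([np.cos(a),np.sin(a),0]); y=np.array([0,0,-1.]); D=np.column_stack([np.cross(y,z),y,z])
        print("rotvec tool deg",np.degrees(R.from_matrix(M.T@D).as_rotvec()).round(2))
        print("delta in desired frame cm",(D.T@(np.array(target)-o["tcp_pos"])*100).round(2))
E
python3 -c "
from h import *
from station import bot
print(rot(bot.get_obs()['orientation']).round(3))
tell([.503,-.0025,.15],90); tell([.503,-.0025,.15],0)"
```

```text
[[ 0.901 -0.001  0.434]
 [-0.434 -0.002  0.901]
 [-0.    -1.    -0.002]]
t 0.1 tcp [0.2491 0.5175 0.2302] zyaw 64.28 tilt [-0.001 -0.002 -1.   ] delta_tool_cm [ 45.44   8.08 -35.81] F [ 0.94 -0.03  0.28] w 0.999 q [ 0.97  0.21  1.54 -0.    1.39 -0.15]
rotvec tool deg [  0.11 -25.72  -0.04]
delta in desired frame cm [ 25.39   8.02 -52.  ]
t 0.1 tcp [0.2491 0.5175 0.2302] zyaw 64.28 tilt [-0.001 -0.002 -1.   ] delta_tool_cm [ 45.44   8.08 -35.81] F [ 0.94 -0.03  0.28] w 0.999 q [ 0.97  0.21  1.54 -0.    1.39 -0.15]
rotvec tool deg [1.200e-01 6.428e+01 5.000e-02]
delta in desired frame cm [52.    8.02 25.39]
```

>>> {"method": "jog_arm", "body": {"hand": [-0.2, -0.2, -0.2, -0.2, -0.2, -0.2, -0.2, -0.2, -0.2, -0.2, -0.2, -0.2], "translation": [[0, 0, 0], [0, 0, 0], [0, 0, 0], [0, 0, 0], [1.5, 0, -3], [1.7, 0, -3.5], [1.7, 0, -3.5], [1.7, 0, -3.5], [1.7, 0, -3.5], [1.7, 0, -3.5], [1.7, 0, -3.5], [1.7, 0, -3.5]], "rot": [[0, -6.4, 0], [0, -6.4, 0], [0, -6.4, 0], [0, -6.4, 0], [0, 0, 0], [0, 0, 0], [0, 0, 0], [0, 0, 0], [0, 0, 0], [0, 0, 0], [0, 0, 0], [0, 0, 0]]}}

```text
t: 1.1
tcp_pos: [0.3873, 0.2387, 0.2231]
orientation: [-0.704, 0.71, 0.01, -0.017]
ft_force: [0.2, -0.6, -0.1]
width: 0.599
```

```bash
python3 -c "
from h import *
tell([.503,-.0025,.13],90)"
```

```text
t 1.1 tcp [0.3873 0.2387 0.2231] zyaw 92.16 tilt [-0.011 -0.008 -1.   ] delta_tool_cm [ 10.75   9.38 -24.47] F [ 0.2  -0.64 -0.09] w 0.599 q [ 0.36 -0.04  1.82 -0.    1.37 -1.24]
rotvec tool deg [ 0.43  2.16 -0.62]
delta in desired frame cm [ 11.57   9.31 -24.12]
```

>>> {"method": "jog_arm", "body": {"hand": [-0.2, -0.2, -0.2, -0.2, -0.2, -0.2, -0.2, -0.2, -0.2, -0.2], "translation": [[1.4, 1, -3], [1.4, 1, -3], [1.4, 1, -3], [1.4, 1, -3], [1.4, 1, -3], [1.4, 1, -3], [1.4, 1, -3], [1.4, 1, -2], [0, 0, 0], [0, 0, 0]], "rot": [[0.4, 2.2, -0.6], [0, 0, 0], [0, 0, 0], [0, 0, 0], [0, 0, 0], [0, 0, 0], [0, 0, 0], [0, 0, 0], [0, 0, 0], [0, 0, 0]]}}

```text
t: 1.93
tcp_pos: [0.5038, -0.0107, 0.1383]
orientation: [0.707, -0.707, 0.005, -0.005]
ft_force: [-0.1, 0.1, 0.1]
width: 0.604
```

```bash
python3 -c "
from h import *
tell([.503,-.0025,.10],90)
c=grab('scene','1'); crop(c,200,90,360,250,3.7,'pics/s1.png')"
```

```text
t 1.93 tcp [ 0.5038 -0.0107  0.1383] zyaw 89.19 tilt [ 0.001  0.    -1.   ] delta_tool_cm [-0.09  3.83  0.82] F [-0.07  0.08  0.07] w 0.604 q [-0.19  0.16  1.81  0.    1.18 -1.75]
rotvec tool deg [-0.02 -0.81  0.04]
delta in desired frame cm [-0.08  3.83  0.82]
```

View pics/s1.png

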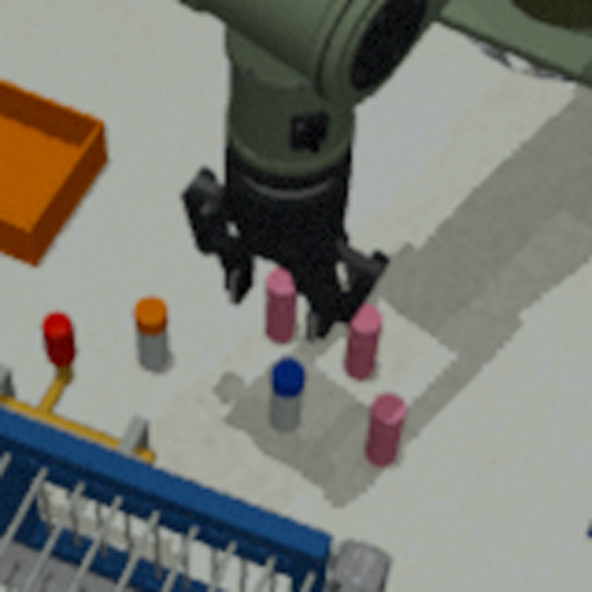

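>>> {"method": "jog_arm", "body": {"hand": [-0.2, -0.2, -0.2, -0.2, -0.2, -0.2, -0.2], "translation": [[-0.1, 0, 0.8], [0, 2, 0], [0, 2.5, 0], [0, 2.5, 0], [0, 2.5, 0], [0, 1.2, 0], [0, 0, 0]], "rot": [[0, -0.8, 0], [0, 0, 0], [0, 0, 0], [0, 0, 0], [0, 0, 0], [0, 0, 0], [0, 0, 0]]}}

```text
t: 2.57
tcp_pos: [0.504, 0.0091, 0.0334]
orientation: [0.708, -0.707, -0.01, 0.002]
ft_force: [1.0, 0.3, -0.3]
width: 0.601
```

```bash
python3 -c "
from h import *
tell([.503,-.0025,.026],90)
c=grab('top','1'); crop(c,170,150,350,280,4.4,'pics/t1.png')"
```

```text
t 2.57 tcp [0.504  0.0091 0.0334] zyaw 90.96 tilt [ 0.011  0.002 -1.   ] delta_tool_cm [-0.13  0.74 -1.16] F [ 0.96  0.32 -0.32] w 0.601 q [-0.16  0.31  1.88  0.    0.94 -1.75]
rotvec tool deg [-0.09  0.96  0.65]
delta in desired frame cm [-0.1   0.74 -1.16]
```

View pics/t1.png

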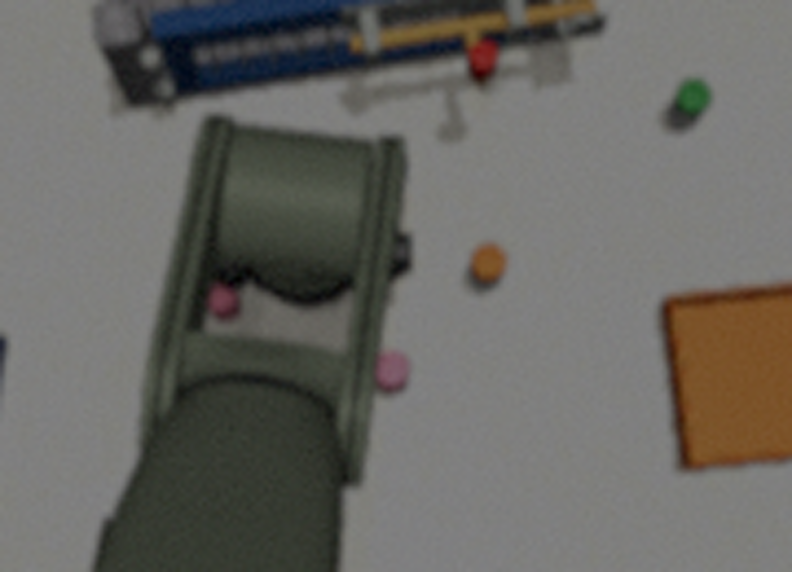

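>>> {"method": "jog_arm", "body": {"hand": [-0.2, -0.2, -0.2], "translation": [[-0.1, 0.3, -1], [0, 0.3, 0], [0, 0, 0]], "rot": [[0, 0.9, 0.6], [0, 0, 0], [0, 0, 0]]}}

```text
t: 2.87
tcp_pos: [0.5052, 0.0006, 0.0311]
orientation: [0.707, -0.707, -0.004, -0.0]
ft_force: [0.1, 0.9, -1.0]
width: 0.599
```

```bash
python3 -c "
from h import *
tell([.503,-.0025,.026],90)
c=grab('scene','2'); crop(c,200,90,360,250,3.7,'pics/s2.png')"
```

```text
t 2.87 tcp [0.5052 0.0006 0.0311] zyaw 90.26 tilt [ 0.006  0.001 -1.   ] delta_tool_cm [-0.22  0.51 -0.31] F [ 0.15  0.91 -0.99] w 0.599 q [-0.17  0.32  1.87  0.    0.94 -1.75]
rotvec tool deg [-0.05  0.26  0.33]
delta in desired frame cm [-0.22  0.51 -0.31]
```

View pics/s2.png

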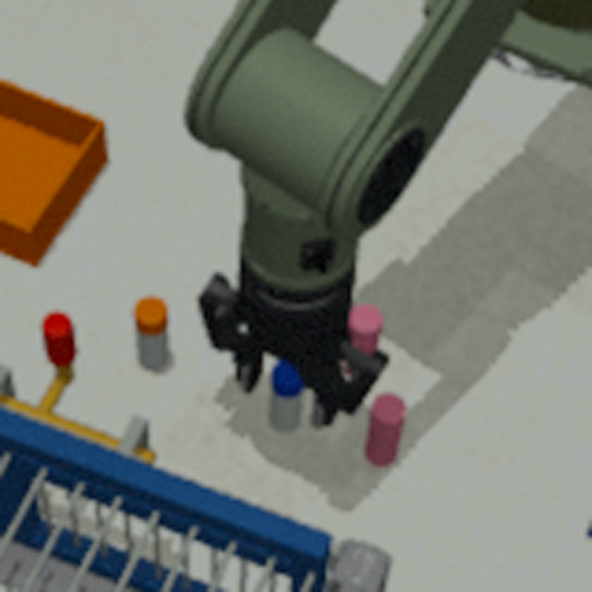

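>>> {"method": "jog_arm", "body": {"hand": [-0.2, 1, 1, 1, 1, 1, 1], "translation": [[-0.2, 0.2, -0.3], [0, 0, 0], [0, 0, 0], [0, 0, 0], [0, 0, 0], [0, 0, 0], [0, 0, 0]], "rot": [[0, 0, 0], [0, 0, 0], [0, 0, 0], [0, 0, 0], [0, 0, 0], [0, 0, 0], [0, 0, 0]], "newtons": 35}}

```text
t: 3.5
tcp_pos: [0.5057, -0.0039, 0.032]
orientation: [-0.707, 0.707, 0.005, 0.003]
ft_force: [0.3, -0.5, -0.5]
width: 0.279
```

```bash
python3 -c "
from h import *
tell([.425,.29,.15],90)"
```

```text
t 3.5 tcp [ 0.5057 -0.0039  0.032 ] zyaw 90.17 tilt [ 0.012 -0.    -1.   ] delta_tool_cm [ -7.84 -11.9   29.41] F [ 0.28 -0.53 -0.52] w 0.279 q [-0.18  0.32  1.87  0.    0.94 -1.76]
rotvec tool deg [0.01 0.17 0.69]
delta in desired frame cm [ -8.07 -11.8   29.39]
```

>>> {"method": "jog_arm", "body": {"hand": [1, 1, 1, 1, 1, 1, 1, 1, 1, 1, 1, 1], "translation": [[0, -1.5, 0], [0, -2.5, 0], [0, -2.5, 0], [0, -2.5, 0], [0, -2.5, 1], [-0.7, -0.5, 2.5], [-0.8, 0, 3], [-0.8, 0, 3], [-0.8, 0, 3], [-0.8, 0, 3], [-0.8, 0, 3], [-0.8, 0, 3]], "rot": [[0, 0, 0.6], [0, 0, 0], [0, 0, 0], [0, 0, 0], [0, 0, 0], [0, 0, 0], [0, 0, 0], [0, 0, 0], [0, 0, 0], [0, 0, 0], [0, 0, 0], [0, 0, 0]]}}

```text
t: 4.5
tcp_pos: [0.45, 0.2145, 0.1581]
orientation: [0.707, -0.707, 0.003, -0.004]
ft_force: [-0.3, 0.1, -0.7]
width: 0.279
```

```bash
python3 -c "
from h import *
tell([.425,.29,.15],90)"
```

```text
t 4.5 tcp [0.45   0.2145 0.1581] zyaw 89.45 tilt [ 0.002  0.    -1.   ] delta_tool_cm [-2.58  0.81  7.52] F [-0.3   0.09 -0.72] w 0.279 q [ 0.27  0.12  1.8  -0.    1.22 -1.29]
rotvec tool deg [-0.01 -0.55  0.12]
delta in desired frame cm [-2.5   0.81  7.55]
```

>>> {"method": "jog_arm", "body": {"hand": [1, 1, 1, 1, 1], "translation": [[-0.9, 0, 2.5], [-0.9, 0, 2.5], [-0.7, 0, 1.8], [0, 0, 0], [0, 0, 0]], "rot": [[0, 0, 0], [0, 0, 0], [0, 0, 0], [0, 0, 0], [0, 0, 0]]}}

```text
t: 4.92
tcp_pos: [0.4207, 0.2917, 0.1576]
orientation: [0.708, -0.706, -0.0, -0.001]
ft_force: [-0.4, 0.4, -0.5]
width: 0.276
```

```bash
python3 -c "
from h import *
tell([.425,.29,.038],90)"
```

```text
t 4.92 tcp [0.4207 0.2917 0.1576] zyaw 89.97 tilt [ 0.001  0.002 -1.   ] delta_tool_cm [ 0.42 11.96 -0.2 ] F [-0.44  0.38 -0.53] w 0.276 q [ 0.44  0.15  1.77  0.    1.22 -1.13]
rotvec tool deg [-0.12 -0.03  0.05]
delta in desired frame cm [ 0.43 11.96 -0.17]
```

>>> {"method": "jog_arm", "body": {"hand": [1, 1, 1, 1, 1, 1, 1, 1], "translation": [[0.4, 1, -0.2], [0, 2.5, 0], [0, 2.5, 0], [0, 2.5, 0], [0, 1.5, 0], [0, 1, 0], [0, 0.4, 0], [0, 0, 0]], "rot": [[0, 0, 0], [0, 0, 0], [0, 0, 0], [0, 0, 0], [0, 0, 0], [0, 0, 0], [0, 0, 0], [0, 0, 0]]}}

```text
t: 5.58
tcp_pos: [0.4311, 0.2816, 0.0367]
orientation: [-0.707, 0.707, -0.002, 0.005]
ft_force: [-0.3, 0.3, -0.6]
width: 0.28
```

```bash
python3 -c "
from h import *
tell([.425,.29,.037],90)"
```

```text
t 5.58 tcp [0.4311 0.2816 0.0367] zyaw 89.45 tilt [ 0.005 -0.    -1.   ] delta_tool_cm [-0.62 -0.03  0.83] F [-0.33  0.34 -0.56] w 0.28 q [ 0.41  0.33  1.84 -0.    0.96 -1.15]
rotvec tool deg [ 0.01 -0.55  0.3 ]
delta in desired frame cm [-0.61 -0.03  0.84]
```

>>> {"method": "jog_arm", "body": {"hand": [1, 0, 0, 0, 0, 0, 0, 0, 0, 0, 0, 0], "translation": [[0, 0.1, 0], [0, 0, 0], [0, 0, 0], [0, 0, 0], [0, -1.5, 0], [0, -2.5, 0], [0, -2.5, 0], [0, -2.5, 0], [0, -2.5, 0], [0, 0, -1], [0.5, 0, -3], [0.5, 0, -3]], "rot": [[0, 0, 0], [0, 0, 0], [0, 0, 0], [0, 0, 0], [0, 0, 0], [0, 0, 0], [0, 0, 0], [0, 0, 0], [0, 0, 0], [0, 0, 0], [0, 0, 0], [0, 0, 0]]}}

```text
t: 6.58
tcp_pos: [0.4456, 0.216, 0.1663]
orientation: [0.71, -0.704, -0.009, -0.009]
ft_force: [1.3, 0.4, 0.1]
width: 0.502
```

```bash
python3 -c "
from h import *
tell([.5075,-.113,.14],90)
c=grab('scene','3'); crop(c,200,90,460,290,3,'pics/s3.png')"
```

```text
t 6.58 tcp [0.4456 0.216  0.1663] zyaw 89.98 tilt [ 0.026  0.009 -1.   ] delta_tool_cm [  6.14   2.49 -32.92] F [1.26 0.41 0.08] w 0.502 q [ 0.28  0.08  1.82  0.    1.21 -1.3 ]
rotvec tool deg [-0.53 -0.03  1.46]
delta in desired frame cm [  6.19   2.63 -32.9 ]
```

View pics/s3.png

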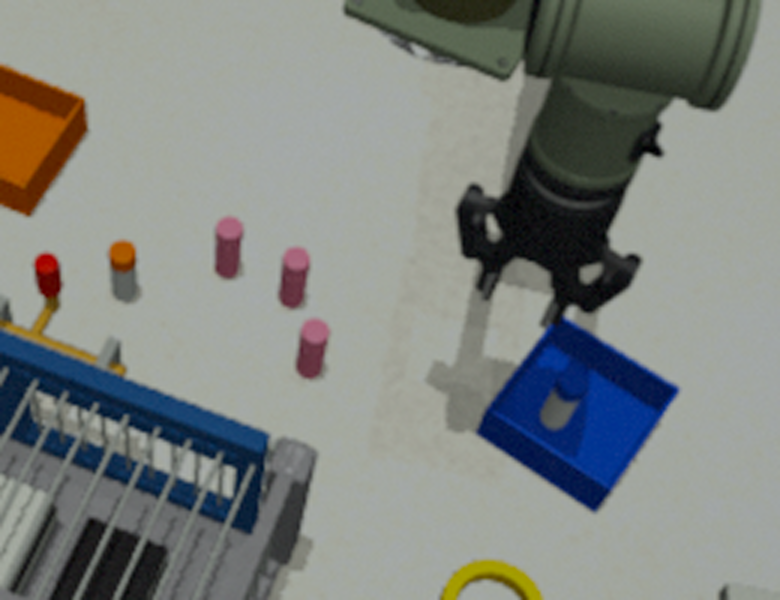

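Blue tube stands in the blue bin (crop 565,395). Next, the orange tube (crop 122,262).

>>> {"method": "jog_arm", "body": {"hand": [-0.2, -0.2, -0.2, -0.2, -0.2, -0.2, -0.2, -0.2, -0.2, -0.2, -0.2, -0.2], "translation": [[0.6, 0, -3.3], [0.6, 0, -3.3], [0.6, 0, -3.3], [0.6, 0, -3.3], [0.6, 0, -3.3], [0.6, 0, -3.3], [0.6, 0, -3.3], [0.6, 0, -3], [0.5, 0.5, -2], [0.3, 0.5, -1], [0, 0, 0], [0, 0, 0]], "rot": [[0, 0, 1], [0, 0, 0], [0, 0, 0], [0, 0, 0], [0, 0, 0], [0, 0, 0], [0, 0, 0], [0, 0, 0], [0, 0, 0], [0, 0, 0], [0, 0, 0], [0, 0, 0]]}}

```text
t: 7.63
tcp_pos: [0.5039, -0.0954, 0.1579]
orientation: [0.708, -0.706, -0.006, -0.009]
ft_force: [-0.4, 0.5, -0.6]
width: 0.599
```

```bash
python3 -c "
from h import *
tell([.5075,-.113,.14],90)"
```

```text
t 7.63 tcp [ 0.5039 -0.0954  0.1579] zyaw 89.75 tilt [ 0.02   0.004 -1.   ] delta_tool_cm [ 0.33  1.79 -1.76] F [-0.35  0.48 -0.61] w 0.599 q [-0.36  0.14  1.78  0.01  1.2  -1.93]
rotvec tool deg [-0.21 -0.25  1.15]
delta in desired frame cm [ 0.36  1.79 -1.76]
```

>>> {"method": "jog_arm", "body": {"hand": [-0.2, -0.2, -0.2, -0.2, -0.2, -0.2], "translation": [[0.3, 0.8, -1.3], [0.1, 2.5, 0], [0, 2.5, 0], [0, 2, 0], [0, 0, 0], [0, 0, 0]], "rot": [[0, 0, 1.1], [0, 0, 0], [0, 0, 0], [0, 0, 0], [0, 0, 0], [0, 0, 0]]}}

```text
t: 8.13
tcp_pos: [0.5091, -0.0999, 0.0798]
orientation: [0.709, -0.705, -0.003, 0.0]
ft_force: [0.1, -0.3, 0.1]
width: 0.602
```

```bash
python3 -c "
from h import *
tell([.5075,-.113,.03],90)"
```

```text
t 8.13 tcp [ 0.5091 -0.0999  0.0798] zyaw 90.29 tilt [ 0.004  0.006 -1.   ] delta_tool_cm [-0.18  4.97 -1.34] F [ 0.14 -0.34  0.12] w 0.602 q [-0.36  0.27  1.81  0.01  1.06 -1.94]
rotvec tool deg [-0.32  0.28  0.2 ]
delta in desired frame cm [-0.16  4.98 -1.31]
```

>>> {"method": "jog_arm", "body": {"hand": [-0.2, -0.2, -0.2], "translation": [[-0.2, 0, -1.3], [0, 0, 0], [0, 0, 0]], "rot": [[0, 0, 0], [0, 0, 0], [0, 0, 0]]}}

```text
t: 8.38
tcp_pos: [0.508, -0.112, 0.0824]
orientation: [0.709, -0.705, -0.005, 0.001]
ft_force: [-0.2, -0.2, -0.4]
width: 0.603
```

```bash
python3 -c "
from h import *
tell([.5075,-.113,.03],90)"
```

```text
t 8.38 tcp [ 0.508  -0.112   0.0824] zyaw 90.53 tilt [ 0.006  0.005 -1.   ] delta_tool_cm [-0.08  5.23 -0.13] F [-0.21 -0.23 -0.45] w 0.603 q [-0.39  0.27  1.81  0.01  1.06 -1.97]
rotvec tool deg [-0.28  0.53  0.34]
delta in desired frame cm [-0.05  5.24 -0.1 ]
```

>>> {"method": "jog_arm", "body": {"hand": [-0.2, -0.2, -0.2, -0.2, 1, 1, 1, 1, 1, 1], "translation": [[0, 1.5, 0], [0, 2, 0], [0, 1.2, 0], [0, 0.3, 0], [0, 0, 0], [0, 0, 0], [0, 0, 0], [0, 0, 0], [0, 0, 0], [0, 0, 0]], "rot": [[0, 0, 0], [0, 0, 0], [0, 0, 0], [0, 0, 0], [0, 0, 0], [0, 0, 0], [0, 0, 0], [0, 0, 0], [0, 0, 0], [0, 0, 0]]}}

```text
t: 9.22
tcp_pos: [0.5182, -0.1166, 0.0434]
orientation: [-0.706, 0.708, 0.013, 0.008]
ft_force: [-0.4, 0.7, -0.6]
width: 0.277
```

```bash
python3 -c "
from h import *
tell([.425,-.298,.15],90)"
```

```text
t 9.22 tcp [ 0.5182 -0.1166  0.0434] zyaw 90.4 tilt [ 0.029 -0.004 -1.   ] delta_tool_cm [ -9.14 -10.85 -18.11] F [-0.42  0.7  -0.65] w 0.277 q [-0.39  0.33  1.82  0.01  0.96 -1.97]
rotvec tool deg [0.23 0.4  1.64]
delta in desired frame cm [ -9.32 -10.66 -18.14]
```

>>> {"method": "jog_arm", "body": {"hand": [-0.2, -0.2, -0.2, -0.2, -0.2], "translation": [[0, 0, 0], [0, 0, 0], [0, 0, 0], [-1, 0, 0.3], [0, 0, 0]], "rot": [[0, 0, 0], [0, 0, 0], [0, 0, 0], [0, 0, 1.6], [0, 0, 0]]}}

```text
t: 9.63
tcp_pos: [0.5081, -0.1138, 0.0443]
orientation: [-0.705, 0.709, 0.002, -0.002]
ft_force: [-0.3, -0.5, -0.7]
width: 0.6
```

```bash
python3 -c "
from h import *
tell([.5075,-.113,.03],90)
c=grab('scene','4'); crop(c,170,90,330,250,3.7,'pics/s4.png')"
```

```text
t 9.63 tcp [ 0.5081 -0.1138  0.0443] zyaw 90.39 tilt [ 0.    -0.005 -1.   ] delta_tool_cm [-0.06  1.43  0.09] F [-0.29 -0.46 -0.73] w 0.6 q [-0.38  0.33  1.82 -0.01  0.99 -1.96]
rotvec tool deg [0.28 0.39 0.  ]
delta in desired frame cm [-0.06  1.43  0.08]
```

View pics/s4.png

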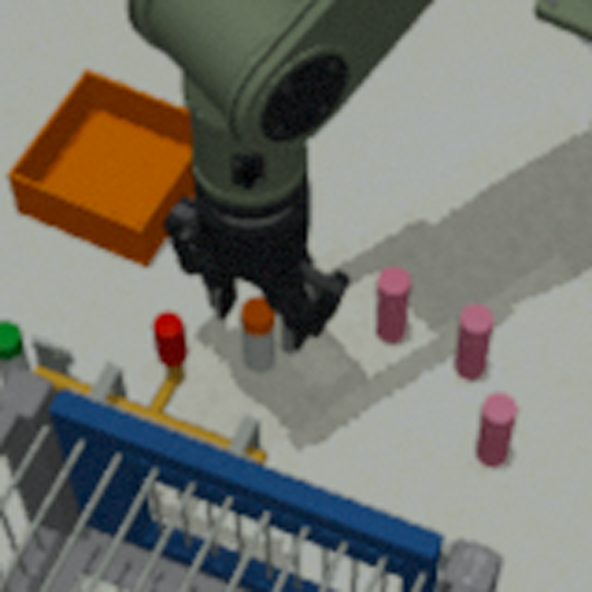

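Orange tube upright between the fingers (crop 258,335); lower a bit and close.

>>> {"method": "jog_arm", "body": {"hand": [-0.2, -0.2, -0.2, 1, 1, 1, 1, 1, 1], "translation": [[0, 0.8, 0.1], [0, 0.6, 0], [0, 0.1, 0], [0, 0, 0], [0, 0, 0], [0, 0, 0], [0, 0, 0], [0, 0, 0], [0, 0, 0]], "rot": [[0, 0, 0], [0, 0, 0], [0, 0, 0], [0, 0, 0], [0, 0, 0], [0, 0, 0], [0, 0, 0], [0, 0, 0], [0, 0, 0]]}}

```text
t: 10.43
tcp_pos: [0.5085, -0.113, 0.0271]
orientation: [-0.705, 0.709, 0.003, -0.002]
ft_force: [-0.0, 0.3, -1.1]
width: 0.28
```

```bash
python3 -c "
from h import *
tell([.425,-.298,.15],90)"
```

```text
t 10.43 tcp [ 0.5085 -0.113   0.0271] zyaw 90.4 tilt [ 0.001 -0.005 -1.   ] delta_tool_cm [ -8.47 -12.2  -18.51] F [-0.04  0.34 -1.06] w 0.28 q [-0.38  0.36  1.83 -0.01  0.95 -1.96]
rotvec tool deg [0.29 0.4  0.05]
delta in desired frame cm [ -8.35 -12.29 -18.5 ]
```

>>> {"method": "jog_arm", "body": {"hand": [1, 1, 1, 1, 1, 1, 1, 1, 1, 1, 1, 1], "translation": [[0, -1.5, 0], [0, -2.5, 0], [0, -2.5, 0], [0, -2.5, 0], [0, -2.5, 0], [-1, -0.5, -2], [-1.4, 0, -3], [-1.4, 0, -3], [-1.4, 0, -3], [-1.4, 0, -3], [0, 0, 0], [0, 0, 0]], "rot": [[0, 0, 0], [0, 0, 0], [0, 0, 0], [0, 0, 0], [0, 0, 0], [0, 0, 0], [0, 0, 0], [0, 0, 0], [0, 0, 0], [0, 0, 0], [0, 0, 0], [0, 0, 0]]}}

```text
t: 11.43
tcp_pos: [0.4413, -0.2579, 0.155]
orientation: [-0.704, 0.71, 0.005, -0.003]
ft_force: [-0.2, 0.2, -0.3]
width: 0.278
```

```bash
python3 -c "
from h import *
tell([.425,-.298,.15],90)"
```

```text
t 11.43 tcp [ 0.4413 -0.2579  0.155 ] zyaw 90.65 tilt [ 0.003 -0.008 -1.   ] delta_tool_cm [-1.68  0.53 -3.99] F [-0.16  0.25 -0.32] w 0.278 q [-0.7   0.15  1.78 -0.    1.21 -2.28]
rotvec tool deg [0.46 0.65 0.19]
delta in desired frame cm [-1.63  0.5  -4.01]
```

>>> {"method": "jog_arm", "body": {"hand": [1, 1, 1, 1, 1, 1, 1, 1, 1, 1], "translation": [[-0.8, 0, -2], [-0.8, 0, -2], [0, 0, 0], [0, 1, 0], [0, 2.5, 0], [0, 2.5, 0], [0, 2.5, 0], [0, 2, 0], [0, 1, 0], [0, 0, 0]], "rot": [[0, 0, 0], [0, 0, 0], [0, 0, 0], [0, 0, 0], [0, 0, 0], [0, 0, 0], [0, 0, 0], [0, 0, 0], [0, 0, 0], [0, 0, 0]]}}

```text
t: 12.27
tcp_pos: [0.4308, -0.29, 0.0338]
orientation: [-0.705, 0.709, 0.01, -0.005]
ft_force: [0.1, 1.2, 0.7]
width: 0.28
```

```bash
python3 -c "
from h import *
tell([.425,-.298,.032],90)"
```

```text
t 12.27 tcp [ 0.4308 -0.29    0.0338] zyaw 91.17 tilt [ 0.007 -0.005 -1.   ] delta_tool_cm [-0.6   0.18 -0.78] F [0.08 1.19 0.72] w 0.28 q [-0.76  0.34  1.84  0.    0.96 -2.35]
rotvec tool deg [0.3  1.17 0.4 ]
delta in desired frame cm [-0.58  0.18 -0.8 ]
```

>>> {"method": "jog_arm", "body": {"hand": [1, 1, 0, 0, 0, 0, 0, 0, 0, 0, 0, 0], "translation": [[0, 0.2, 0], [0, 0, 0], [0, 0, 0], [0, 0, 0], [0, 0, 0], [0, -1.5, 0], [0, -3, 0], [0, -3, 0], [0, -3, 0], [0, -3, 0], [0, -3, 0], [0, -3, 0]], "rot": [[0, 0, 0], [0, 0, 0], [0, 0, 0], [0, 0, 0], [0, 0, 0], [0, 0, 0], [0, 0, 0], [0, 0, 0], [0, 0, 0], [0, 0, 0], [0, 0, 0], [0, 0, 0]]}}

```text
t: 13.27
tcp_pos: [0.4281, -0.2856, 0.2347]
orientation: [-0.707, 0.707, 0.009, -0.006]
ft_force: [0.1, -0.8, 0.1]
width: 0.498
```

>>> {"method": "jog_arm", "body": {"hand": [-0.2, -0.2, -0.2, -0.2, -0.2, -0.2, -0.2, -0.2, -0.2], "translation": [[0, -1.5, 0], [1, -0.5, 2], [1.5, 0, 2.5], [1.5, 0, 2.5], [1.5, 0, 2.5], [1.5, 0, 2.5], [1.5, 0, 2], [0, 0, 0], [0, 0, 0]], "rot": [[0, 0, 0], [0, 0, 0], [0, 0, 0], [0, 0, 0], [0, 0, 0], [0, 0, 0], [0, 0, 0], [0, 0, 0], [0, 0, 0]]}}

```text
t: 14.02
tcp_pos: [0.5196, -0.1456, 0.2781]
orientation: [-0.698, 0.716, 0.018, 0.008]
ft_force: [0.3, -1.0, -0.3]
width: 0.598
```

```bash
python3 -c "
from h import *
tell([.621,-.109,.245],97.7)
c=grab('scene','5'); crop(c,130,90,330,270,3.7,'pics/s5.png')
c=grab('top','5'); crop(c,185,125,385,265,4,'pics/t5.png')"
```

```text
t 14.02 tcp [ 0.5196 -0.1456  0.2781] zyaw 90.78 tilt [ 0.038 -0.026 -0.999] delta_tool_cm [10.06  3.59  3.61] F [ 0.33 -1.03 -0.34] w 0.598 q [-0.43  0.07  1.6  -0.01  1.43 -2.01]
rotvec tool deg [ 1.66 -6.89  2.07]
delta in desired frame cm [10.54  3.31  2.27]
```

View pics/s5.png

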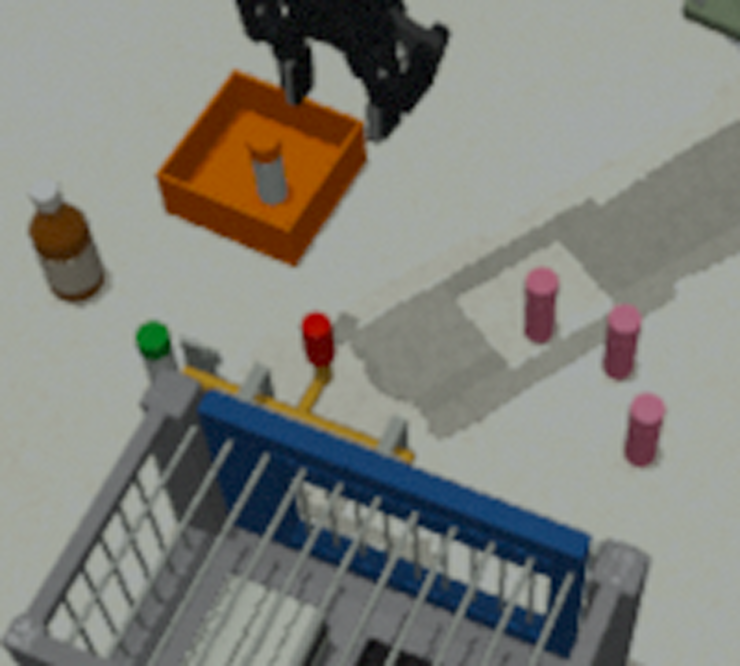

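View pics/t5.png

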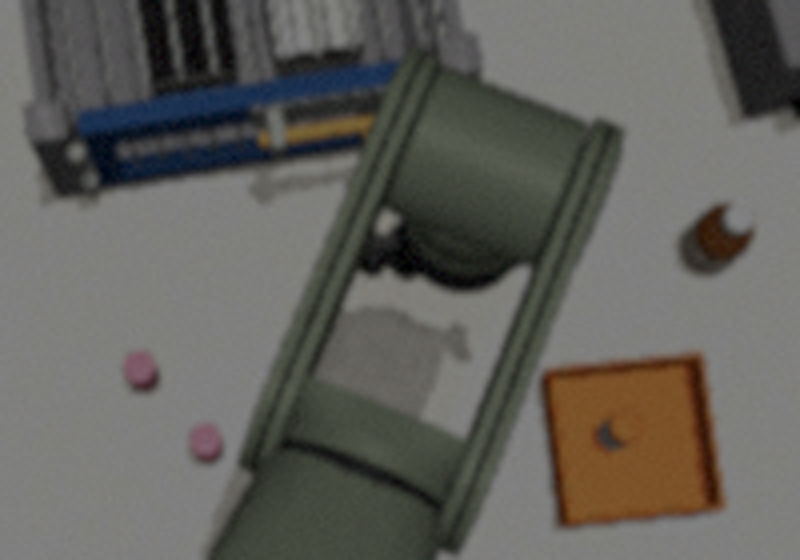

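>>> {"method": "jog_arm", "body": {"hand": [-0.2, -0.2, -0.2, -0.2, -0.2, -0.2, -0.2, -0.2], "translation": [[0, 0, 0], [2, 0, 0.3], [2.5, 0, 0.5], [2.5, 0, 0.5], [2.5, 0, 0.5], [0.8, 0, 0.3], [0, 0, 0], [0, 0, 0]], "rot": [[1.7, -6.7, 2], [0, 0, 0], [0, 0, 0], [0, 0, 0], [0, 0, 0], [0, 0, 0], [0, 0, 0], [0, 0, 0]]}}

```text
t: 14.78
tcp_pos: [0.6167, -0.1223, 0.278]
orientation: [-0.705, 0.706, 0.041, -0.043]
ft_force: [-0.8, -0.4, -0.1]
width: 0.595
```

```bash
python3 -c "
from h import *
tell([.621,-.109,.245],97.7)
c=grab('scene','6'); crop(c,130,90,330,270,3.7,'pics/s6.png')"
```

```text
t 14.78 tcp [ 0.6167 -0.1223  0.278 ] zyaw 96.78 tilt [-0.003 -0.001 -1.   ] delta_tool_cm [0.59 3.3  1.27] F [-0.77 -0.39 -0.06] w 0.595 q [-0.33  0.29  1.34 -0.    1.51 -2.02]
rotvec tool deg [ 0.06 -0.92 -0.21]
delta in desired frame cm [0.6  3.3  1.26]
```

View pics/s6.png

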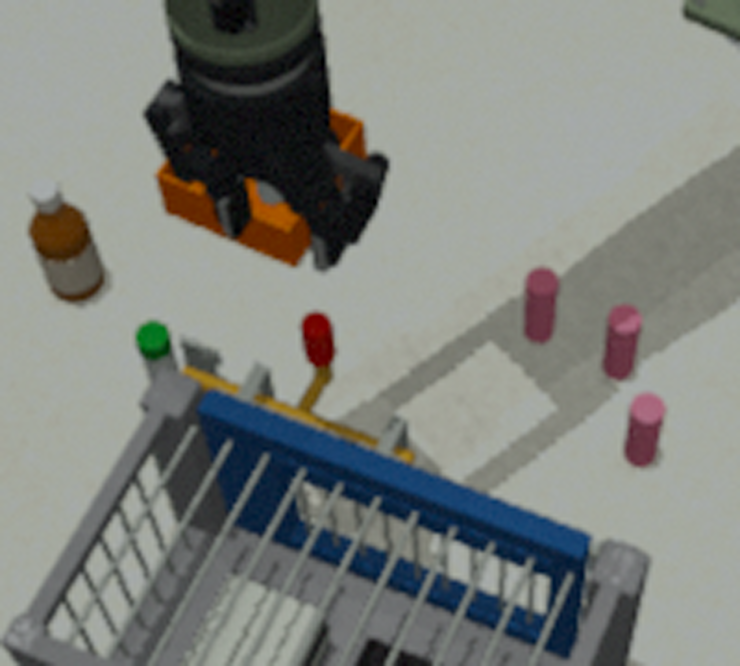

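>>> {"method": "jog_arm", "body": {"hand": [-0.2, -0.2, -0.2, -0.2], "translation": [[0.6, 1.5, 1.2], [0, 1.8, 0], [0, 0, 0], [0, 0, 0]], "rot": [[0, -0.9, 0], [0, 0, 0], [0, 0, 0], [0, 0, 0]]}}

```text
t: 15.17
tcp_pos: [0.6173, -0.1133, 0.2465]
orientation: [-0.705, 0.707, 0.045, -0.047]
ft_force: [-0.0, -0.3, 0.5]
width: 0.599
```

```bash
python3 -c "
from h import *
tell([.621,-.109,.174],97.7)
c=grab('scene','7'); crop(c,130,90,330,270,3.7,'pics/s7.png')"
```

```text
t 15.17 tcp [ 0.6173 -0.1133  0.2465] zyaw 97.39 tilt [-0.003 -0.003 -1.   ] delta_tool_cm [0.44 7.25 0.4 ] F [-0.02 -0.26  0.46] w 0.599 q [-0.32  0.31  1.38 -0.    1.45 -2.02]
rotvec tool deg [ 0.17 -0.31 -0.18]
delta in desired frame cm [0.42 7.25 0.38]
```

View pics/s7.png

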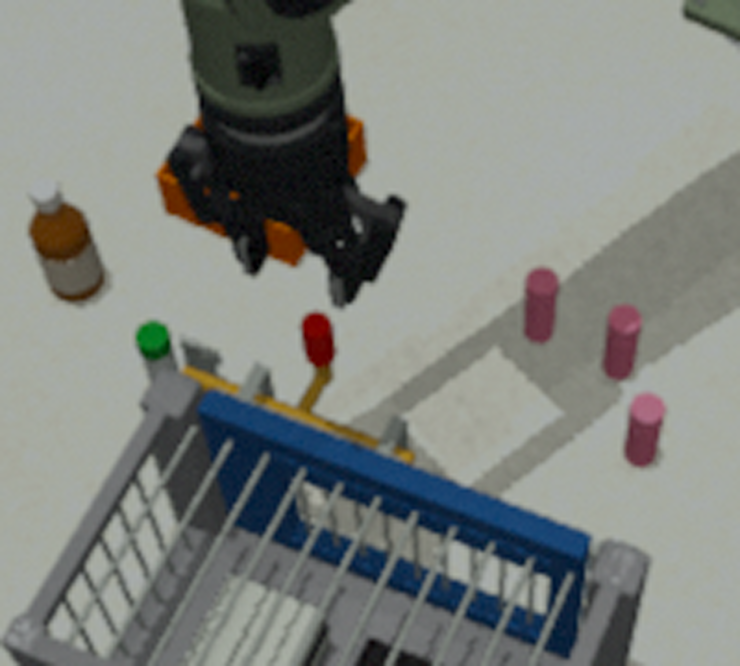

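>>> {"method": "jog_arm", "body": {"hand": [-0.2, -0.2, -0.2, -0.2, -0.2], "translation": [[0.4, 0, 0.4], [0, 0, 0], [0, 1.5, 0], [0, 1.5, 0], [0, 0, 0]], "rot": [[0, 0, 0], [0, 0, 0], [0, 0, 0], [0, 0, 0], [0, 0, 0]]}}

```text
t: 15.63
tcp_pos: [0.6227, -0.1109, 0.2225]
orientation: [-0.703, 0.708, 0.047, -0.043]
ft_force: [-1.3, 0.2, -0.8]
width: 0.597
```

```bash
python3 -c "
from h import *
tell([.621,-.109,.174],97.7)"
```

```text
t 15.63 tcp [ 0.6227 -0.1109  0.2225] zyaw 97.26 tilt [ 0.006 -0.007 -1.   ] delta_tool_cm [-0.17  4.85  0.24] F [-1.34  0.16 -0.78] w 0.597 q [-0.31  0.33  1.41 -0.    1.4  -2.01]
rotvec tool deg [ 0.45 -0.44  0.31]
delta in desired frame cm [-0.15  4.85  0.21]
```

>>> {"method": "jog_arm", "body": {"hand": [-0.2, -0.2, -0.2, -0.2, -0.2, -0.2], "translation": [[-0.1, 1, 0.2], [0, 1.2, 0], [0, 1.2, 0], [0, 1.2, 0], [0, 0, 0], [0, 0, 0]], "rot": [[0, 0, 0.3], [0, 0, 0], [0, 0, 0], [0, 0, 0], [0, 0, 0], [0, 0, 0]]}}

```text
t: 16.13
tcp_pos: [0.6231, -0.1096, 0.1752]
orientation: [-0.702, 0.709, 0.046, -0.043]
ft_force: [0.6, 0.0, 0.6]
width: 0.6
```

```bash
python3 -c "
from h import *
tell([.621,-.109,.174],97.7)
c=grab('scene','8'); crop(c,150,110,290,250,4.2,'pics/s8.png')"
```

```text
t 16.13 tcp [ 0.6231 -0.1096  0.1752] zyaw 97.27 tilt [ 0.005 -0.009 -1.   ] delta_tool_cm [-0.2   0.12  0.09] F [0.55 0.03 0.6 ] w 0.6 q [-0.31  0.37  1.45 -0.01  1.31 -2.  ]
rotvec tool deg [ 0.55 -0.43  0.2 ]
delta in desired frame cm [-0.2   0.12  0.09]
```

View pics/s8.png

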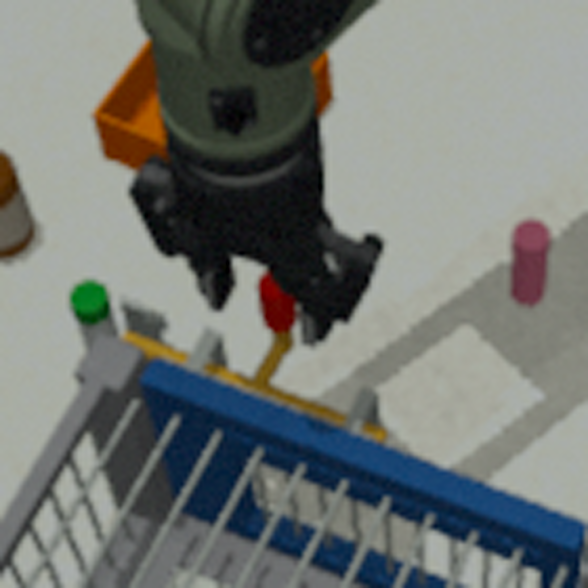

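>>> {"method": "jog_arm", "body": {"hand": [-0.2, 1, 1, 1, 1, 1, 1], "translation": [[-0.1, 0, 0.1], [0, 0, 0], [0, 0, 0], [0, 0, 0], [0, 0, 0], [0, 0, 0], [0, 0, 0]], "rot": [[0, 0, 0], [0, 0, 0], [0, 0, 0], [0, 0, 0], [0, 0, 0], [0, 0, 0], [0, 0, 0]], "newtons": 60}}

```text
t: 16.77
tcp_pos: [0.6221, -0.1084, 0.1762]
orientation: [-0.703, 0.709, 0.046, -0.043]
ft_force: [-0.6, 0.2, -0.3]
width: 0.219
```

```bash
python3 -c "
from h import *
tell([.621,-.109,.174],97.7)"
```

```text
t 16.77 tcp [ 0.6221 -0.1084  0.1762] zyaw 97.24 tilt [ 0.006 -0.008 -1.   ] delta_tool_cm [-0.12  0.22 -0.05] F [-0.62  0.17 -0.25] w 0.219 q [-0.31  0.37  1.46 -0.01  1.31 -2.  ]
rotvec tool deg [ 0.51 -0.46  0.26]
delta in desired frame cm [-0.12  0.22 -0.05]
```

>>> {"method": "jog_arm", "body": {"hand": [1, 1, 1, 1], "translation": [[0, -0.5, 0], [0, -0.5, 0], [0, -0.3, 0], [0, 0, 0]], "rot": [[0, 0, 0], [0, 0, 0], [0, 0, 0], [0, 0, 0]]}}

```text
t: 17.1
tcp_pos: [0.622, -0.1083, 0.1892]
orientation: [-0.703, 0.709, 0.046, -0.043]
ft_force: [1.2, 0.1, -2.1]
width: 0.216
```

```bash
python3 -c "
from h import *
tell([.6221,-.1084,.1905],97.7)
c=grab('scene','9'); crop(c,150,110,290,250,4.2,'pics/s9.png')"
```

```text
t 17.1 tcp [ 0.622  -0.1083  0.1892] zyaw 97.23 tilt [ 0.005 -0.008 -1.   ] delta_tool_cm [ 0.01 -0.13 -0.01] F [ 1.21  0.08 -2.13] w 0.216 q [-0.31  0.35  1.44 -0.01  1.34 -2.  ]
rotvec tool deg [ 0.48 -0.47  0.24]
delta in desired frame cm [ 0.01 -0.13 -0.01]
```

View pics/s9.png

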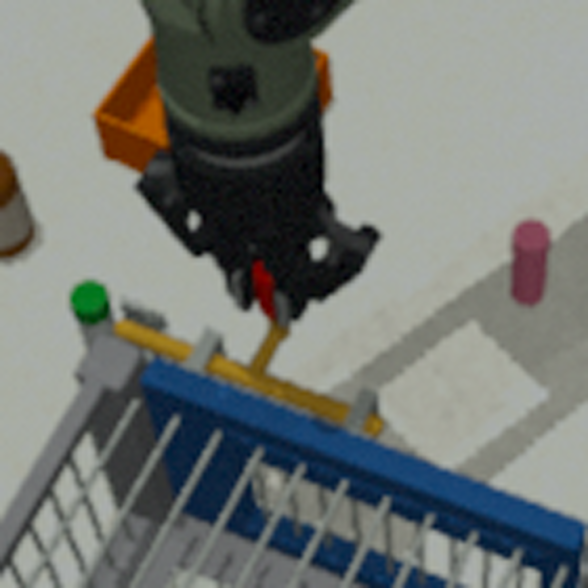

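>>> {"method": "jog_arm", "body": {"hand": [1, 1, 1, 1, 1], "translation": [[0, -0.1, 0.4], [0, 0, 0.7], [0, 0, 0.7], [0, 0, 0.7], [0, 0, 0]], "rot": [[0, -0.4, 0], [0, 0, 0], [0, 0, 0], [0, 0, 0], [0, 0, 0]]}}

```text
t: 17.57
tcp_pos: [0.6186, -0.0822, 0.1897]
orientation: [-0.702, 0.709, 0.048, -0.045]
ft_force: [2.0, -0.2, -2.2]
width: 0.217
```

```bash
python3 -c "
from h import *
tell([.6221-.0067,-.1084+.0496,.1905],97.7)"
```

```text
t 17.57 tcp [ 0.6186 -0.0822  0.1897] zyaw 97.54 tilt [ 0.006 -0.009 -1.   ] delta_tool_cm [-0.01 -0.1   2.36] F [ 1.99 -0.15 -2.2 ] w 0.217 q [-0.27  0.34  1.46 -0.01  1.33 -1.97]
rotvec tool deg [ 0.54 -0.16  0.28]
delta in desired frame cm [-0.   -0.08  2.36]
```

>>> {"method": "jog_arm", "body": {"hand": [1, 1, 1, 1, 1], "translation": [[0, 0, 0.6], [0, 0, 0.7], [0, 0, 0.6], [0, 0, 0.3], [0, 0, 0]], "rot": [[0, 0, 0], [0, 0, 0], [0, 0, 0], [0, 0, 0], [0, 0, 0]]}}

```text
t: 17.98
tcp_pos: [0.6154, -0.0586, 0.1897]
orientation: [-0.701, 0.71, 0.049, -0.045]
ft_force: [2.6, -5.4, -3.1]
width: 0.21
```

```bash
python3 -c "
from h import *
tell([.6221-.0067,-.1084+.0496,.1905],97.7)
c=grab('scene','10'); crop(c,150,110,290,250,4.2,'pics/s10.png')"
```

```text
t 17.98 tcp [ 0.6154 -0.0586  0.1897] zyaw 97.6 tilt [ 0.007 -0.012 -1.   ] delta_tool_cm [-0.   -0.08 -0.02] F [ 2.57 -5.38 -3.13] w 0.21 q [-0.23  0.33  1.48 -0.01  1.33 -1.93]
rotvec tool deg [ 0.75 -0.1   0.28]
delta in desired frame cm [-0.01 -0.08 -0.02]
```

View pics/s10.png

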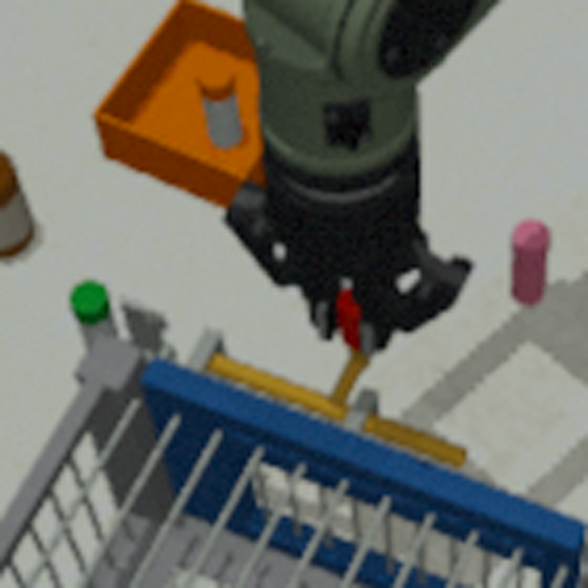

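```bash
cat >> h.py <<'E'
H=np.array([.6455,.1070]); P0=np.array([.6154,-.0586])
def arc(nexts):
    from station import bot
    o=bot.get_obs(); p=o["tcp_pos"][:2]; r0=P0-H; r=p-H
    a=lambda v:np.degrees(np.arctan2(v[1],v[0]))
    phi=(a(r0)-a(r)+180)%360-180
    M=rot(o["orientation"]); zy=np.degrees(np.arctan2(M[1,2],M[0,2]))
    print("gate phi by pos",phi.round(2),"by yaw",(97.6-zy).round(2),"radial err mm",((np.linalg.norm(r)-np.linalg.norm(r0))*1000).round(2))
    for f in nexts:
        c,s=np.cos(-np.radians(f)),np.sin(-np.radians(f)); q=H+np.array([[c,-s],[s,c]])@r0
        print("phi",f); tell([*q,.1895],97.6-f)
E
python3 -c "
from h import *
arc([7.5,30])"
```

```text
gate phi by pos -0.02 by yaw 0.01 radial err mm 0.03
phi 7.5
t 18.03 tcp [ 0.6155 -0.0586  0.1897] zyaw 97.59 tilt [ 0.007 -0.012 -1.   ] delta_tool_cm [-2.05 -0.    0.82] F [ 1.22 -3.57 -3.37] w 0.214 q [-0.23  0.33  1.48 -0.01  1.33 -1.93]
rotvec tool deg [0.7  7.5  0.33]
delta in desired frame cm [-2.14  0.02  0.54]
phi 30
t 18.03 tcp [ 0.6155 -0.0586  0.1897] zyaw 97.59 tilt [ 0.007 -0.012 -1.   ] delta_tool_cm [-7.32 -0.08  4.74] F [ 1.22 -3.57 -3.37] w 0.214 q [-0.23  0.33  1.48 -0.01  1.33 -1.93]
rotvec tool deg [ 0.63 30.    0.47]
delta in desired frame cm [-8.71  0.02  0.44]
```

>>> {"method": "jog_arm", "body": {"hand": [1, 1, 1, 1], "translation": [[-0.5, 0, 0.16], [-0.7, 0, 0.24], [-0.7, 0, 0.24], [0, 0, 0]], "rot": [[0, 1.8, 0], [0, 2.5, 0], [0, 2.5, 0], [0, 0, 0]]}}

```text
t: 18.37
tcp_pos: [0.5957, -0.0542, 0.1894]
orientation: [-0.703, 0.711, 0.006, -0.001]
ft_force: [1.9, -2.2, -2.9]
width: 0.215
```

```bash
python3 -c "
from h import *
arc([12])
c=grab('scene','11'); crop(c,150,110,310,270,3.7,'pics/s11.png')"
```

```text
gate phi by pos 6.87 by yaw 7.09 radial err mm 0.45
phi 12
t 18.37 tcp [ 0.5957 -0.0542  0.1894] zyaw 90.51 tilt [ 0.007 -0.012 -1.   ] delta_tool_cm [-1.4  -0.03  0.56] F [ 1.95 -2.17 -2.93] w 0.215 q [-0.23  0.29  1.53 -0.01  1.31 -1.81]
rotvec tool deg [0.69 4.92 0.42]
delta in desired frame cm [-1.44 -0.01  0.44]
```

View pics/s11.png

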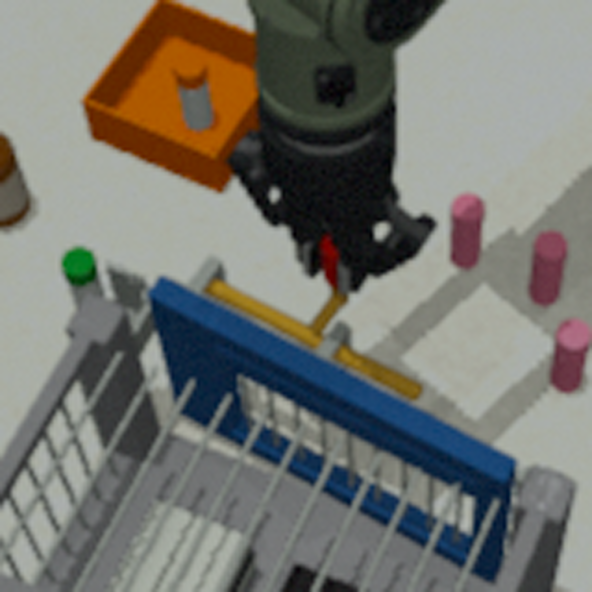

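>>> {"method": "jog_arm", "body": {"hand": [1, 1, 1, 1, 1], "translation": [[-0.7, 0, 0.24], [-0.7, 0, 0.24], [-0.7, 0, 0.24], [-0.7, 0, 0.24], [0, 0, 0]], "rot": [[0, 2.5, 0], [0, 2.5, 0], [0, 2.5, 0], [0, 2.5, 0], [0, 0, 0]]}}

```text
t: 18.83
tcp_pos: [0.5695, -0.0442, 0.1892]
orientation: [-0.7, 0.709, -0.055, 0.061]
ft_force: [1.8, -2.7, -3.2]
width: 0.213
```

```bash
python3 -c "
from h import *
arc([30])"
```

```text
gate phi by pos 16.37 by yaw 17.01 radial err mm 0.92
phi 30
t 18.83 tcp [ 0.5695 -0.0442  0.1892] zyaw 80.59 tilt [ 0.008 -0.014 -1.   ] delta_tool_cm [-3.62 -0.09  1.72] F [ 1.83 -2.68 -3.2 ] w 0.213 q [-0.22  0.23  1.6  -0.01  1.3  -1.63]
rotvec tool deg [ 0.63 12.99  0.69]
delta in desired frame cm [-3.91 -0.03  0.86]
```

>>> {"method": "jog_arm", "body": {"hand": [1, 1, 1, 1, 1, 1], "translation": [[-0.75, 0, 0.28], [-0.75, 0, 0.28], [-0.75, 0, 0.28], [-0.75, 0, 0.26], [-0.7, 0, 0.26], [0, 0, 0]], "rot": [[0, 2.6, 0], [0, 2.6, 0], [0, 2.6, 0], [0, 2.6, 0], [0, 2.5, 0], [0, 0, 0]]}}

```text
t: 19.33
tcp_pos: [0.5387, -0.025, 0.1891]
orientation: [-0.688, 0.7, -0.131, 0.14]
ft_force: [1.4, -2.7, -3.9]
width: 0.215
```

```bash
python3 -c "
from h import *
arc([30])
c=grab('scene','12'); crop(c,130,90,330,270,3.7,'pics/s12.png')
c=grab('top','12'); crop(c,185,125,385,265,4,'pics/t12.png')"
```

```text
gate phi by pos 28.69 by yaw 29.72 radial err mm 1.46
phi 30
t 19.33 tcp [ 0.5387 -0.025   0.1891] zyaw 67.88 tilt [ 0.009 -0.019 -1.   ] delta_tool_cm [-0.32 -0.05  0.26] F [ 1.41 -2.74 -3.92] w 0.215 q [-0.2   0.16  1.68 -0.02  1.28 -1.38]
rotvec tool deg [0.81 0.28 0.91]
delta in desired frame cm [-0.33 -0.04  0.25]
```

View pics/s12.png

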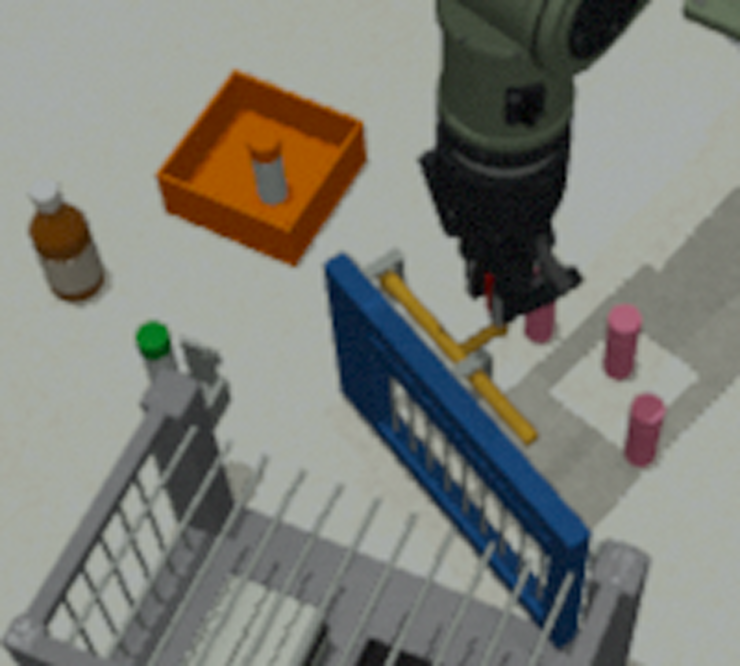

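View pics/t12.png

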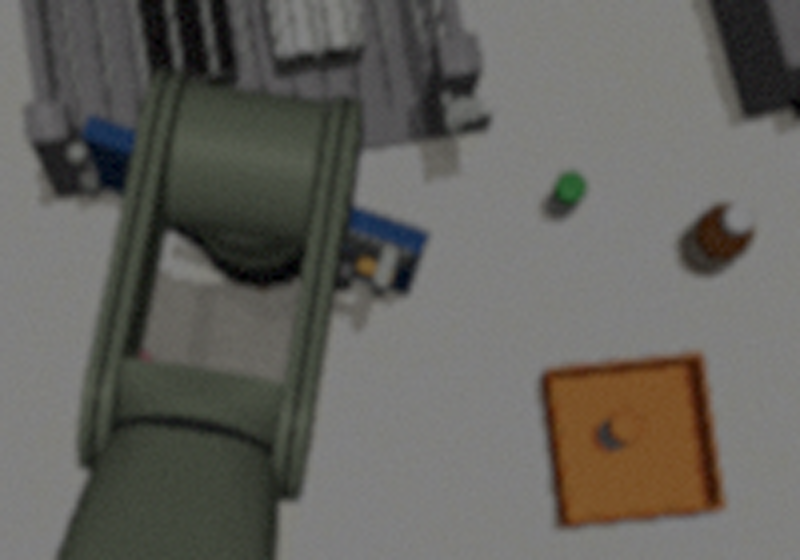

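>>> {"method": "jog_arm", "body": {"hand": [1, 1, 1, 1], "translation": [[-0.3, 0, 0.2], [0, 0, 0], [0, 0, 0], [0, 0, 0]], "rot": [[0, 0.3, 0], [0, 0, 0], [0, 0, 0], [0, 0, 0]]}}

```text
t: 19.77
tcp_pos: [0.5391, -0.0253, 0.1893]
orientation: [-0.687, 0.701, -0.13, 0.141]
ft_force: [-0.3, -3.5, -2.6]
width: 0.214
```

```bash
python3 -c "
from h import *
from station import bot
arc([30])
c=grab('scene','13'); t=grab('top','13'); crop(c,210,140,310,270,4.6,'pics/s13.png')
arc([])
a,b=plane(c,223.2,158.9,.178),plane(c,288.1,232.7,.178); d=(b-a)[:2]; print('edge12',a,b,np.linalg.norm(d),97.7-np.degrees(np.arctan2(d[1],d[0])))
print('scene all', [ (n,blobs(c,lo,hi)) for n,lo,hi in (('green',(50,120,40),(85,255,255)),)])
print(bot.get_obs()['joint_velocities'].round(4))
cv2.imwrite('pics/s13f.png',c['img'][:,:,::-1])"
```

```text
gate phi by pos 28.49 by yaw 29.73 radial err mm 1.47
phi 30
t 19.77 tcp [ 0.5391 -0.0253  0.1893] zyaw 67.87 tilt [ 0.011 -0.023 -1.   ] delta_tool_cm [-0.38 -0.03  0.27] F [-0.35 -3.52 -2.59] w 0.214 q [-0.2   0.16  1.68 -0.02  1.28 -1.37]
rotvec tool deg [0.98 0.28 1.06]
delta in desired frame cm [-0.38 -0.02  0.27]
gate phi by pos 28.5 by yaw 29.75 radial err mm 1.5
edge12 [ 0.55193555 -0.13066417  0.178     ] [0.64543183 0.09879501 0.178     ] 0.2477762492524403 29.869109968099167
scene all [('green', [([171.1, 181.6], [167, 177, 9, 10, 70])])]
[-0.0002 -0.0048  0.0029 -0.0013 -0.0022  0.0074]
```

View pics/s13.png

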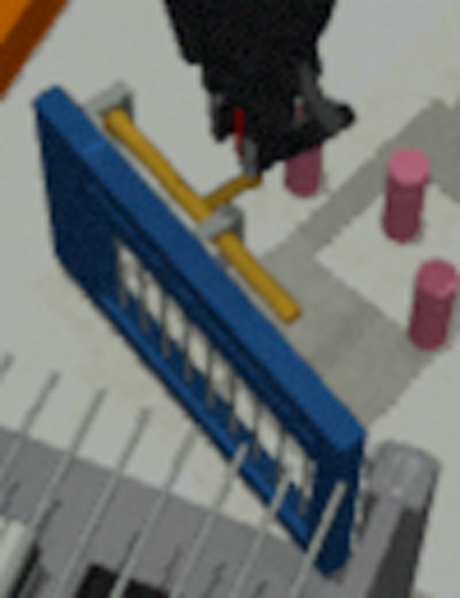

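View pics/s13f.png

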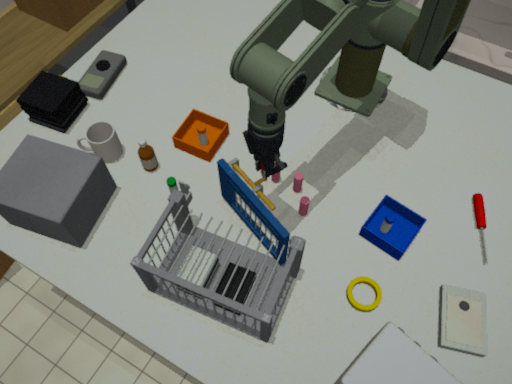

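>>> {"method": "jog_arm", "body": {"hand": [1, 1, 1], "translation": [[-0.4, 0, 0.2], [-0.3, 0, 0.2], [-0.1, 0, 0.1]], "rot": [[0, 0.8, 0], [0, 0, 0], [0, 0, 0]]}}

```text
t: 20.12
tcp_pos: [0.534, -0.021, 0.1892]
orientation: [-0.683, 0.702, -0.136, 0.148]
ft_force: [0.6, -7.1, -3.3]
width: 0.211
```

```bash
python3 -c "
from h import *
from station import bot
arc([])
for i in range(6): c=grab('scene','14')
arc([])
for i in range(10): c=grab('top','14')
arc([30]); print(bot.get_obs()['joint_velocities'].round(4))
c=grab('scene','14'); crop(c,210,140,310,270,4.6,'pics/s14.png')"
```

```text
gate phi by pos 30.75 by yaw 30.75 radial err mm 1.45
gate phi by pos 30.69 by yaw 30.74 radial err mm 1.46
gate phi by pos 30.67 by yaw 30.75 radial err mm 1.44
phi 30
t 20.92 tcp [ 0.5342 -0.0212  0.1893] zyaw 66.85 tilt [ 0.011 -0.029 -1.   ] delta_tool_cm [ 0.23 -0.02  0.08] F [-0.47 -6.77 -4.09] w 0.215 q [-0.19  0.15  1.7  -0.03  1.28 -1.35]
rotvec tool deg [ 1.28 -0.73  1.21]
delta in desired frame cm [ 0.23 -0.02  0.07]
[ 0.0011  0.0007  0.0018 -0.0002 -0.0003  0.0018]
```

View pics/s14.png

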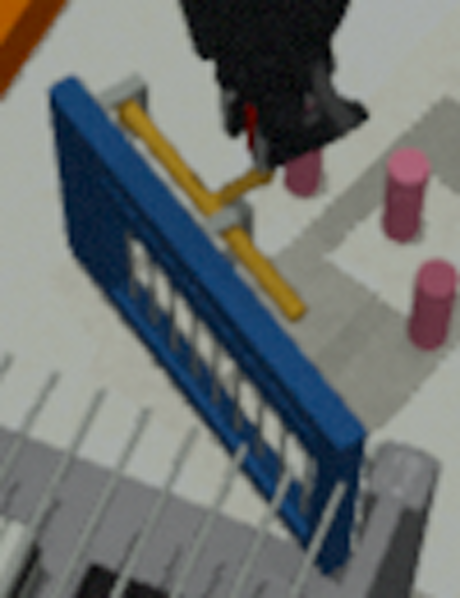

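```bash
python3 -c "
from station import bot
print(bot.job_done())"
```

```text
the job is handed in; nothing more can be done
None
```

I binned both tubes, drew the bolt and swung the gate open, and I handed the job in at about t = 21 s (limit 72 s) with the gripper still holding the gate.

- **Tubes:** The blue-capped and orange-capped tubes stand upright in their own bins, checked in the camera pictures. The first grip on the orange tube was off-centre, so I let go and re-gripped before lifting.
- **Bolt:** I lifted it about 13 mm by the red knob and drew it about 50 mm, until it met the end stop. The force stayed at about 7 N or less whenever I checked, with no sign of it catching on the lip.
- **Gate:** The gripper is holding it by the knob, with the bolt against its drawn stop. The last check gave about 30.7 degrees from both hand position and hand yaw, steady over the final 0.8 s.
- **Disagreement:** Before the last nudge, hand position read 28.5 degrees, hand yaw 29.7 and the image edge about 29.9. The hand also sat about 1.5 mm farther from my estimated hinge line, so allow about a degree either way on the angle. I did not re-measure it from the image after the nudge.
- **Left alone:** The green tube measured in the same place as at the start. The tape roll, bottle and pink tubes look undisturbed in the pictures.

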